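# Raise the electrode on its telescopic stand and hold it clear of the beaker

## Task

Help me change the beaker at the pH stand: first turn the stirrer down by sliding its speed slider left until the line on its cap stands in the green slow band. Then squeeze the orange release button on the stand's grip head, keep hold of the head and draw the telescopic mast straight up, on past its first stop to its second, where it will go no further and the electrode is clear of the beaker. The mast springs back if let go, so finish still gripping the head with the mast held fully extended; leave the beaker standing on the plate, do not let the electrode knock it, and leave the bottles alone.

Things in the scene. Friction and masses are not known exactly. Their poses are not given: they have to be found in the camera images.
- stand: White stirrer housing with telescopic electrode mast, fixed. 270 (x) by 210 (y) by 44 mm high, origin at the centre of its underside; own x runs from the control panel (robot side) to the back, y left, z up. In its frame (mm): stirring plate, 114 mm diameter, at (45, -35), top z 47; slider slot along y at x = -95, y 36 to -36, panel z 45; mast at (45, 65), outer tube 25 mm thick, top z 150.
- speed (a joint): Speed slider, m: 0 at the left end of its slot (stand's +y), grows to 0.060 at the right end (stand's -y). Stays where it is left; about 1.5 N moves it. Starts at 0.026 to 0.058. The green slow band is 10 mm wide: joint 0.009 to 0.019.
- slider_cap (a point): Centre of the slider's grey cap, a block 26 mm along the stand's x, 12 mm along y (the sliding direction) and 15 mm high, with a white line across its top. Its top is 7.5 mm above this point and 19 mm above the panel, its underside 4 mm above the panel.
- slow_mark (a point): Point on the slot's centre line, at panel height, in the middle of the green slow band; the two green marks lie beside the slot here. The slider's line belongs over this point. Axes as the stand's.
- grip_head (a point): Middle of the grip head on top of the mast, 193 mm above the bench with the mast down; axes as the stand's. Grey block 28 mm along x, 32 mm along y; top 28 mm above. Orange button on its front (-x), ribbed finger rest on its back (+x, 16 mm behind this point). Take it from above, one finger on each: 39 mm across, 32 mm with the button in. Keep fingertips less than 20 mm below this point.
- button_face (a point): Middle of the outer face of the orange release button, 23 mm in front of (stand's -x) the grip_head point when out. The face is 18 mm wide along y and 36 mm high. Below it hangs a steel latch tongue that hooks the head down to a keeper on the outer tube's collar, 45 mm below this point.
- release (a joint): Release button, m: 0 out, 0.007 fully in (towards the stand's +x). Spring: 3 N at first, 6 N fully in. The mast is unlatched while the button is in by more than 0.005; once the head has risen 10 mm the button no longer matters.
- upper (a joint): Extension of the inner tube, which carries the head, out of the middle tube, m: 0 down, 0.055 at its stop. Drawn up it moves first, against its weight (about 2.5 N); its end is the mast's FIRST stop, where the pull rises by about 5 N and the middle tube begins to follow. It sinks if let go.
- lower (a joint): Extension of the middle tube out of the outer tube, m: 0 down, 0.060 at its stop: the mast's SECOND stop, rigid. A return spring pulls it down with 4 to 5 N. Fully extended the head is 115 mm higher than at the start and about 8 N are needed to hold it there.
- electrode: Glass electrode, 12 mm thick and 136 mm long, with a blue cap, upright in an arm (11 mm high bar) of the grip head, 100 mm to the head's right (stand's -y). Origin at its lower tip, which starts 72 mm above the bench, inside the beaker; its black clamp's top is 20 mm above the grip_head point.
- beaker: Clear glass beaker, 73 mm across with a spout, 95 mm high, loose, standing on the stirring plate round the electrode, with a white stirring bar in it; origin at the centre of its underside. Its rim is 142 mm above the bench.
- bottle_red: White bottle with a white cap and a red label patch, 68 mm across, 148 mm high, loose at the back of the bench; origin at the centre of its underside. To be left alone.
- bottle_yellow: White bottle with a white cap and a yellow label patch, 68 mm across, 148 mm high, loose at the back of the bench; origin at the centre of its underside. To be left alone.
- bottle_blue: White bottle with a blue cap, 68 mm across, 147 mm high, loose at the back of the bench; origin at the centre of its underside. To be left alone.
- wash_bottle: Wash bottle with a blue cap and a bent blue spout, 97 by 164 mm, 280 mm high, loose at the back right; origin on its underside. To be left alone.
Mind the look-alikes: they are no part of the job. What is shaped like the beaker but brown is not meant.

How it is judged:
On the way, in this order (a step that is already met when the one before it is completed fails the run):
1. the speed slider stands in the green slow band, with the mast still down (value of joint speed between 0.009 and 0.019 m and value of joint each of upper, lower below 0.006 m), for 0.2 s.
2. the release button is squeezed in by a finger with the mast still down (value of joint release above 0.005 m and value of joint upper below 0.006 m and contact force between upper and the fingers above 1 N), for 0.05 s.
3. the mast is drawn up past its first stop (value of joint upper above 0.05 m and value of joint lower above 0.01 m and contact force between upper and the fingers above 1 N), for 0.1 s.
At the end, for the whole second after the job is handed in: Slider joint 0.009 to 0.019; inner tube out more than 0.051 and middle tube more than 0.055; electrode still, its tip above 165 mm; fingers grip the head (over 2 N, TCP within 60 mm of its middle); beaker upright, within 20 mm of its start and not touched by the electrode (value of joint speed between 0.009 and 0.019 m and value of joint upper above 0.051 m and value of joint lower above 0.055 m and contact force between upper and the fingers above 2 N and distance between the grasp point and grip_head below 0.06 m and height (world z) of electrode above 0.165 m and linear speed of electrode below 0.02 m/s and contact force between electrode and beaker below 0.5 N and distance of beaker from where it was at the start of the episode below 0.02 m and angle between beaker's own z axis and vertical below 0.1 rad and linear speed of beaker below 0.03 m/s); the arm keeps its last pose, push and grip.
It fails at once if the electrode knocks the beaker (more than 3 N) (contact force between electrode and beaker above 3 N).
It fails at once if the beaker is pushed away or tipped (distance of beaker from where it was at the start of the episode above 0.03 m or angle between beaker's own z axis and vertical above 0.3 rad).
It fails at once if a bottle is knocked about (moved more than 30 mm) (distance of any of bottle_red, bottle_yellow, bottle_blue, wash_bottle from where it was at the start of the episode above 0.03 m).
It also fails if it takes over 51 s, if anything falls off the work surface, if the arm or the gripper's body presses on something with over 40 N, if the wrist force passes 120 N, or if a joint passes its speed limit or range.

## Robot

A 7-joint arm with a two-finger parallel gripper is mounted at the origin on the work surface; the furniture and walls round the work are solid. World frame = base frame: x ahead of the robot, y to its left, z up, the work surface at z = 0. Lengths are in m, angles in rad, forces in N, time in s.
With the tool pointing down it reaches from about 0.425 to 0.875 m from the base axis. Payload 4.7 kg.
Tool frame: the origin (TCP) lies between the finger pads, 19 mm behind the fingertips; this is the grasp point; z points along the fingers, y is the line along which they close (so a half turn about z gives the same grasp; the last joint's range is limited). The gripper opens to 85 mm and grips with 20 to 120 N. Pads are 22 mm wide; open, the fingers measure 114 mm over their backs; the gripper's body (76 mm by 85 mm) begins 54 mm behind the grasp point. The pads swing forward as they close: fully open they stand 13 mm farther back than shut.
Start: joints at [-1.26, 0.321, -0.07, 1.45, 0.023, 1.371, -0.057], TCP at [0.19, 0.622, 0.25] pointing down, gripper open.
Joint ranges: [-2.86, 2.86], [-0.3, 2.09], [-1.38, 1.24], [0.06, 2.45], [-1.56, 4.7], [0.09, 2.05], [-2.69, 2.69]. Speed limits (rad/s): [2.57, 2.57, 3.14, 3.14, 3.14, 3.14, 3.14].

## Interface

Orientations are given as [roll, pitch, yaw] about the fixed x, y, z axes, in that order (R = Rz(yaw) Ry(pitch) Rx(roll)).
In Python, from cell import observe, camera, get_calibration, finish_job gives the robot as it stands.
- The arm moves only by the tool arm_command, never from a script. Its argument "commands" is a list that holds one entry, the list of rows, each a list of 7 numbers: the shift along the world's x, y, z in shares of 50 cm (1.0 is 50 cm), then the turn, a rotation vector about the world's x, y, z in shares of 90 degrees (1.0 is 90 degrees), then the opening, from 0 (shut) to 1 (fully open). In form: [[[tx, ty, tz, wx, wy, wz, grip], ...]]. A call has 1 to 8 rows; each row is the pose to reach, as a shift and turn from the pose commanded when the call began; what a row does not reach only later rows make up. A row lasts 1/8 s, in which the tool goes at most 62.5 mm and 10.7 degrees, less where a joint would pass 70% of its speed; a pose out of reach is approached as far as the arm can. A shift or turn number past 1, either way, is cut back to 1. A call with a gripper value outside its range is refused whole. The fingers move at their own pace and stop on an object; the grip force is fixed at half the most. Time passes only in rows, so rows that repeat a pose let the fingers close. It gives the time, the measured TCP pose, the force, the opening and the grip force at its end, in the units of the state.
- observe(): the state, without advancing time (a new reading comes with each control period).
- camera(name): name is "scene" or "top" or "wrist"; returns (picture, depth): 480x640x3 uint8, red, green, blue; 480x640 float32, m along the optical axis (not along the pixel's ray), 0 where there is no reading.
- get_calibration(name): a dict with "fx", "fy", "cx", "cy" (pixels), "R" (3x3) and "t" (3): a world point X has camera coordinates R X + t; the wrist camera has in their place "mount" (4x4, takes a point from camera to tool coordinates, whose origin is the TCP and whose axes are the flange's). Camera axes: x right, y down, z forward; pixel columns grow to the right and rows downward; lengths in m; the calibration is good to about 2 mm. A picture is of the moment at which its call begins: read the wrist's pose just before it. get_calibration takes no time and is no camera call.
- finish_job(): hands the job in; it is judged then, once.
The state is a dict: "clock": time; "joint_positions": joint angles; "dq": joint speeds; "joint_torque": joint torques, N m; "ee_pos": TCP position; "orientation": TCP orientation; "contact_force": force on the tool from outside, world axes, zero at the start; "torque": the same for the moment, N m; "grip_width": finger opening in m; "gripper_force": force on a finger pad.
Only numpy, scipy, OpenCV 4.12 (cv2) and the standard library are available. Lean on these libraries where they do the work, as an engineer would, in place of code of your own. Each camera call takes 0.05 s, during which the arm holds its last target. There are 200 camera calls.

## Working session

There is one attempt and no reset: what is moved stays moved. The work goes in short steps, Python scripts to look and compute and a tool call to move; the robot and the scene stay as the last step left them, time stands still between calls to the robot, and variables do not carry over. Pictures are saved under pics/ and viewed, at most 10 in all, crops included, and the job is handed in when it is done.

Besides the shell and the picture viewer there is one more tool, called after ">>>" by a JSON object that holds its "api" and its "payload", one argument or row to a line. arm_command: Moves the arm, as the interface text tells. Its arguments: {"type":"object","properties":{"commands":{"type":"array"}},"required":["commands"]}

```bash
mkdir -p pics
python3 - <<'E'
from cell import *
import cv2,numpy as np
s=observe();print({k:np.round(v,3).tolist() for k,v in s.items()})
for n in("scene","top"):
    p,d=camera(n);cv2.imwrite(f"pics/{n}0.png",p[:,:,::-1]);np.save(f"pics/{n}0.npy",d)
    c=get_calibration(n);print(n,c)
E
```

```text
{'clock': 0.0, 'joint_positions': [-1.26, 0.322, -0.07, 1.452, 0.023, 1.371, -0.057], 'dq': [0.001, -0.001, -0.001, -0.002, 0.001, 0.001, 0.001], 'joint_torque': [-0.0, -49.357, -0.383, -31.433, 0.013, 0.011, 0.0], 'ee_pos': [0.19, 0.621, 0.249], 'orientation': [-3.14, 0.0, 2.845], 'contact_force': [1.08, 0.255, -0.115], 'torque': [-0.016, -0.021, 0.033], 'gripper_force': 0.0, 'grip_width': 0.085}
scene {'fx': 557.1863105972519, 'fy': 557.1863105972519, 'cx': 321.8186183808609, 'cy': 237.75063067434314, 'R': array([[ 0.49395986, -0.86945369,  0.00734473],
       [-0.51115846, -0.29721537, -0.80646144],
       [ 0.70336384,  0.39460526, -0.59124107]]), 't': array([-0.25993392,  0.415696  ,  1.09058107])}
top {'fx': 594.7724011057894, 'fy': 594.7724011057894, 'cx': 323.51476372665513, 'cy': 237.59681331765555, 'R': array([[ 9.21190540e-04, -9.99997444e-01, -2.06459711e-03],
       [-9.93214529e-01, -6.74839966e-04, -1.16294644e-01],
       [ 1.16292954e-01,  2.15771738e-03, -9.93212612e-01]]), 't': array([0.01913835, 0.5593005 , 1.51136986])}
```

View pics/scene0.png

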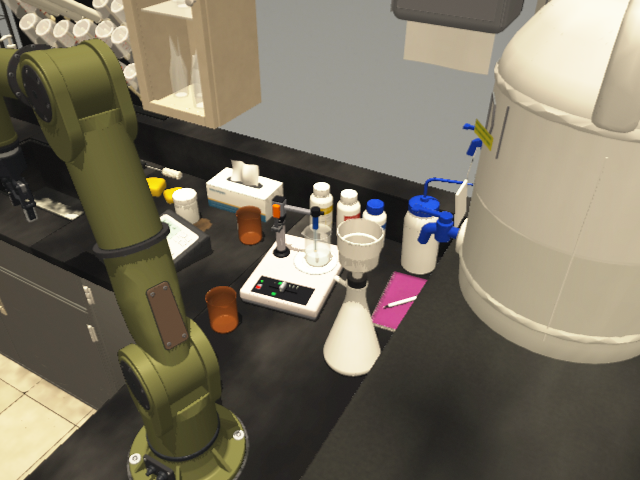

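View pics/top0.png

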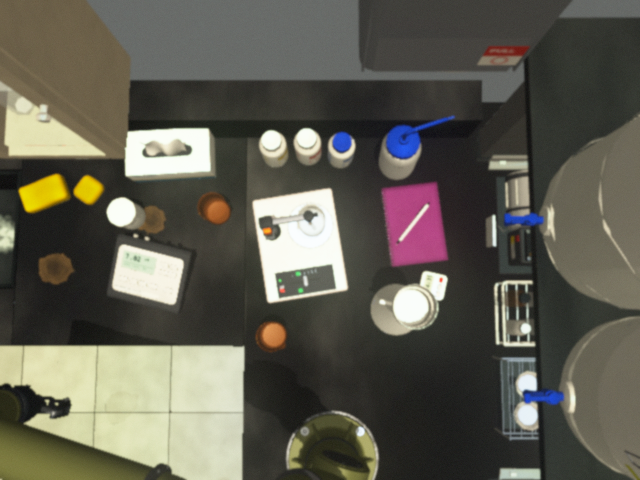

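The top view shows the stand with corners near (253,196), (332,189), (347,293), (267,303), and the head at about (268,227). I'll enlarge both views.

Run:
```python
import cv2
a=cv2.imread("pics/top0.png")[180:310,240:360];cv2.imwrite("pics/topc.png",cv2.resize(a,None,fx=4.5,fy=4.5,interpolation=cv2.INTER_CUBIC))
a=cv2.imread("pics/scene0.png")[190:320,235:350];cv2.imwrite("pics/scenec.png",cv2.resize(a,None,fx=4.5,fy=4.5,interpolation=cv2.INTER_CUBIC))
```

```text
(no output)
```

View pics/topc.png

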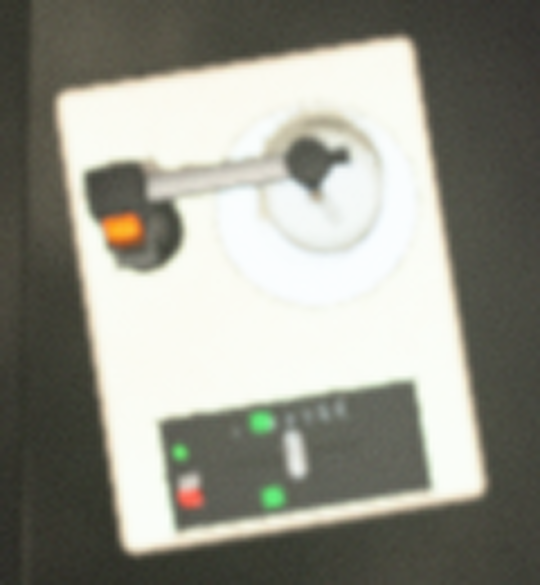

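View pics/scenec.png

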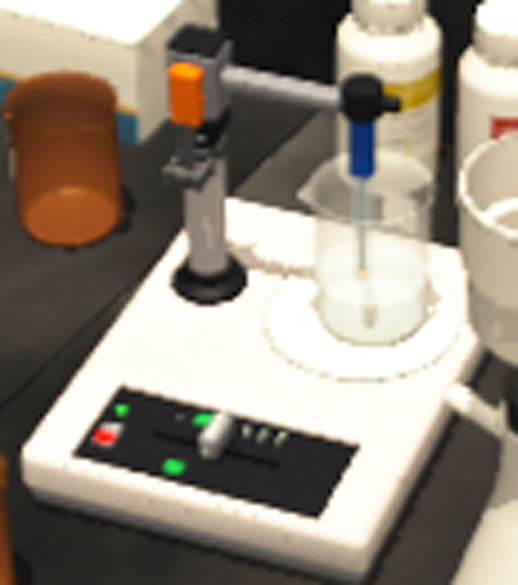

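```bash
cat > h.py <<'E'
from cell import *
import cv2,numpy as np
from scipy.optimize import least_squares
def ray(n,u,v,z):
    c=get_calibration(n);o=-c["R"].T@c["t"];d=c["R"].T@np.array([(u-c["cx"])/c["fx"],(v-c["cy"])/c["fy"],1]);return o+d*(z-o[2])/d[2]
def tc(u,v,z): return ray("top",(u+.5)/4.5-.5+240,(v+.5)/4.5-.5+180,z)
def sc(u,v,z): return ray("scene",(u+.5)/4.5-.5+235,(v+.5)/4.5-.5+190,z)
E
python3 - <<'E'
from h import *
W=np.array([tc(60,95,.044),tc(412,38,.044),tc(485,492,.044),tc(127,553,.044)])[:,:2]
L=np.array([[.135,.105],[.135,-.105],[-.135,-.105],[-.135,.105]])
R=lambda a:np.array([[np.cos(a),-np.sin(a)],[np.sin(a),np.cos(a)]])
f=lambda p:(L@R(p[2]).T+p[:2]-W).ravel()
r=least_squares(f,[.6,0,0]);p=r.x;print(p,np.degrees(p[2]),np.round(r.fun*1000,1))
S=lambda q:np.round((q[:2]-p[:2])@R(p[2])*1000,1)
print("green",S(tc(261,422,.045)),S(tc(273,497,.045)), S(sc(205,418,.045)),S(sc(174,466,.045)))
print("line",S(tc(290,432,.064)),S(tc(298,478,.064)),S(sc(213,425,.064)))
print("headtop",[S(tc(*q,.221)) for q in((88,172),(143,163),(150,212),(95,222))])
print("headtop sc",[S(sc(*q,.221)) for q in((168,58),(187,27),(232,38),(213,70))])
print("clamp",S(tc(308,160,.213)),S(sc(362,85,.213)))
w=lambda x,y:np.round(R(p[2])@[x,y]+p[:2],4)
print("head",w(.045,.065),"slot y0",w(-.095,0),"plate",w(.045,-.035))
E
```

```text
[0.5399196  0.08057174 0.16049959] 9.195949225955086 [ 2.2  2.9  2.2 -1.3 -2.7 -3.2 -1.7  1.5]
green [-72.5  17. ] [-115.6   16.8] [-71.4  20.1] [-114.8   19.7]
line [-81.8   1.1] [-108.     0.6] [-95.1   4. ]
headtop [array([55.9, 77.9]), array([56. , 49.6]), array([30.6, 49.8]), array([30. , 78.1])]
headtop sc [array([19.1, 75.7]), array([52.9, 79.2]), array([51.3, 50.5]), array([16.8, 47.1])]
clamp [ 45.4 -33.4] [ 43.8 -31.4]
head [0.574  0.1519] slot y0 [0.4461 0.0654] plate [0.5899 0.0532]
```

The manual's scale: shifts go in shares of 50 cm and turns go in shares of 90 degrees. Converting my numbers, -48 cm / 50 = -0.96, -42 cm / 50 = -0.84, 26.2 degrees / 90 = 0.2911.

>>> {"api": "arm_command", "payload": {
  "commands": [
    [[0.06,-0.12,0.04,0,0,0.0444,0.5],[0.12,-0.24,0.06,0,0,0.0889,0.5],[0.18,-0.36,0.06,0,0,0.1333,0.5],[0.24,-0.48,0.06,0,0,0.1778,0.5],[0.3,-0.6,0.06,0,0,0.2222,0.5],[0.36,-0.72,0.06,0,0,0.2911,0.5],[0.41,-0.84,0.06,0,0,0.2911,0.5],[0.46,-0.96,0.06,0,0,0.2911,0.5]]
  ]
}}

```text
clock: 1.1
ee_pos: [0.4065, 0.1725, 0.2799]
orientation: [3.141, 0.0, -2.981]
contact_force: [0.6, 0.4, 0.3]
grip_width: 0.0427
gripper_force: 0.0
```

To row units: -12 cm / 50 = -0.24, -10 cm / 50 = -0.2.

>>> {"api": "arm_command", "payload": {
  "commands": [
    [[0.052,-0.1,-0.04,0,0,0,0.5],[0.052,-0.152,-0.1,0,0,0,0.5],[0.052,-0.152,-0.2,0,0,0,0.5],[0.052,-0.152,-0.24,0,0,0,0.5],[0.052,-0.152,-0.24,0,0,0,0.5],[0.052,-0.152,-0.24,0,0,0,0.5]]
  ]
}}

```text
clock: 1.85
ee_pos: [0.4327, 0.0989, 0.161]
orientation: [3.141, 0.001, -2.981]
contact_force: [0.3, -0.1, 0.1]
grip_width: 0.0425
gripper_force: 0.0
```

Run:
```python
from h import *
s=observe();print({k:np.round(s[k],4).tolist() for k in('clock','ee_pos','orientation','joint_positions','grip_width','contact_force')})
p,d=camera("wrist");cv2.imwrite("pics/w1.png",p[:,:,::-1]);np.save("pics/w1.npy",d);print(get_calibration("wrist"))
```

```text
{'clock': 1.85, 'ee_pos': [0.4327, 0.0989, 0.161], 'orientation': [3.1412, 0.0014, -2.9809], 'joint_positions': [-0.7188, -0.072, 0.4216, 2.066, 0.0322, 1.1401, 1.4199], 'grip_width': 0.0425, 'contact_force': [0.2871, -0.0699, 0.1023]}
{'fx': 386.5776193698298, 'fy': 386.5776193698298, 'cx': 317.76592699989936, 'cy': 242.6496684739536, 'mount': array([[ 5.46297576e-04, -9.56295817e-01, -2.92400430e-01,
         7.32118739e-02],
       [ 9.99999850e-01,  5.14187447e-04,  1.86669320e-04,
         5.47464605e-04],
       [-2.81624589e-05, -2.92400488e-01,  9.56295955e-01,
        -1.24505149e-01],
       [ 0.00000000e+00,  0.00000000e+00,  0.00000000e+00,
         1.00000000e+00]])}
```

View pics/w1.png

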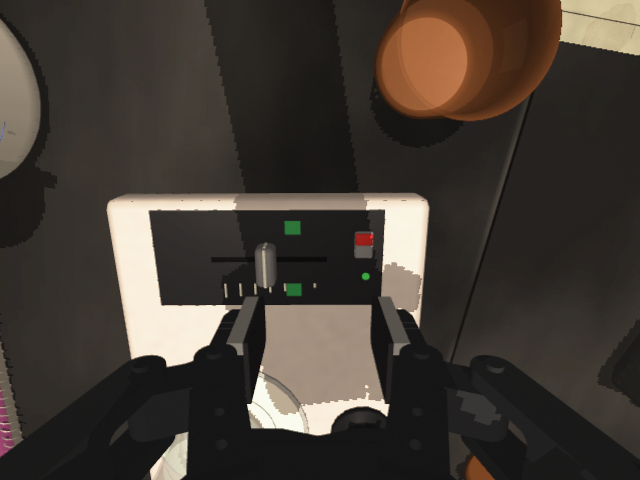

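The wrist picture shows the cap's line at about (266,262), the slot from (211,259) to (327,259), and the green marks at (292,228) and (294,290).

```bash
cat >> h.py <<'E'
from scipy.spatial.transform import Rotation as Ro
def wr(s,u,v,z):
    c=get_calibration("wrist");M=c["mount"];R=Ro.from_euler("xyz",s["orientation"]).as_matrix()
    d=R@M[:3,:3]@np.array([(u-c["cx"])/c["fx"],(v-c["cy"])/c["fy"],1]);o=R@M[:3,3]+s["ee_pos"];return o+d*(z-o[2])/d[2]
E
python3 - <<'E'
from h import *
s=observe()
p=cv2.imread("pics/w1.png")[200:310,140:430];cv2.imwrite("pics/w1c.png",cv2.resize(p,None,fx=2.7,fy=2.7,interpolation=cv2.INTER_CUBIC))
for n,u,v,z in(("line",266,262,.064),("linetop",267,245,.064),("slotR",211,259,.045),("slotL",327,259,.045),("g",292,228,.045),("g",294,290,.045),("cornL",428,196,.044),("cornR",108,196,.044)):
    print(n,np.round(wr(s,u,v,z),4))
E
```

```text
line [0.4449 0.0696 0.064 ]
linetop [0.434  0.0689 0.064 ]
slotR [0.4559 0.032  0.045 ]
slotL [0.4436 0.1076 0.045 ]
g [0.4263 0.0818 0.045 ]
g [0.4691 0.0892 0.045 ]
cornL [0.3922 0.1635 0.044 ]
cornR [ 0.4246 -0.0357  0.044 ]
```

View pics/w1c.png

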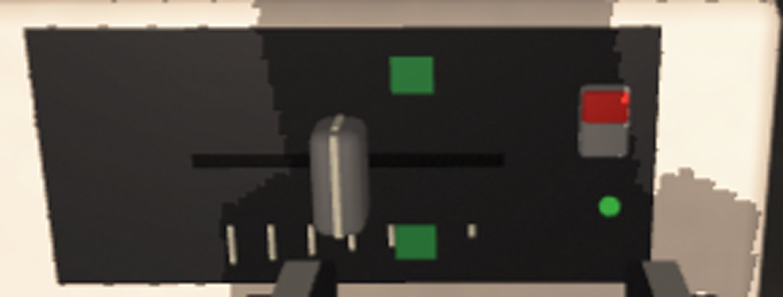

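To row units: -8.8 cm / 50 = -0.176, 1.5 cm / 50 = 0.03.

>>> {"api": "arm_command", "payload": {
  "commands": [
    [[0.03,-0.06,-0.04,0,0,0,0.5],[0.03,-0.06,-0.12,0,0,0,0.5],[0.03,-0.06,-0.176,0,0,0,0.5],[0.03,-0.06,-0.176,0,0,0,0.5],[0.03,-0.06,-0.176,0,0,0,0.5]]
  ]
}}

```text
clock: 2.52
ee_pos: [0.4484, 0.0691, 0.0737]
orientation: [3.141, 0.003, -2.981]
contact_force: [-1.0, -0.4, 0.3]
grip_width: 0.0427
gripper_force: 0.0
```

>>> {"api": "arm_command", "payload": {
  "commands": [
    [[0,0,0,0,0,0,0],[0,0,0,0,0,0,0],[0,0,0,0,0,0,0],[0,0,0,0,0,0,0],[0,0,0,0,0,0,0]]
  ]
}}

```text
clock: 3.15
ee_pos: [0.448, 0.0689, 0.0735]
orientation: [3.141, 0.002, -2.981]
contact_force: [-0.7, -0.2, 6.6]
grip_width: 0.0097
gripper_force: 59.1
```

To row units: 1.6 cm / 50 = 0.032, 1.2 cm / 50 = 0.024.

>>> {"api": "arm_command", "payload": {
  "commands": [
    [[-0.001,0.006,0,0,0,0,0],[-0.002,0.014,0,0,0,0,0],[-0.004,0.024,0,0,0,0,0],[-0.005,0.032,0,0,0,0,0],[-0.005,0.032,0,0,0,0,0],[-0.005,0.032,0,0,0,0,0]]
  ]
}}

```text
clock: 3.9
ee_pos: [0.4454, 0.0851, 0.0735]
orientation: [3.141, 0.002, -2.981]
contact_force: [-1.2, -0.2, 6.0]
grip_width: 0.01
gripper_force: 59.2
```

To row units: 8.8 cm / 50 = 0.176, 5 cm / 50 = 0.1.

>>> {"api": "arm_command", "payload": {
  "commands": [
    [[0,0,0,0,0,0,0.5],[0,0,0,0,0,0,0.5],[0,0,0,0,0,0,0.5],[0,0,0.1,0,0,0,0.5],[-0.03,0.03,0.176,0,0,0,0.5],[-0.03,0.03,0.176,0,0,0,0.5],[-0.03,0.03,0.176,0,0,0,0.5]]
  ]
}}

```text
clock: 4.78
ee_pos: [0.4293, 0.0994, 0.1595]
orientation: [-3.142, -0.0, -2.981]
contact_force: [-0.3, -0.6, -0.3]
grip_width: 0.0424
gripper_force: 0.0
```

Run:
```python
from h import *
s=observe();print(s['ee_pos'])
p,d=camera("wrist");cv2.imwrite("pics/w2.png",p[:,:,::-1])
cv2.imwrite("pics/w2c.png",cv2.resize(p[190:330,140:430,::-1],None,fx=2.7,fy=2.7,interpolation=cv2.INTER_CUBIC))
```

```text
[0.4292825  0.09935291 0.15948678]
```

View pics/w2c.png

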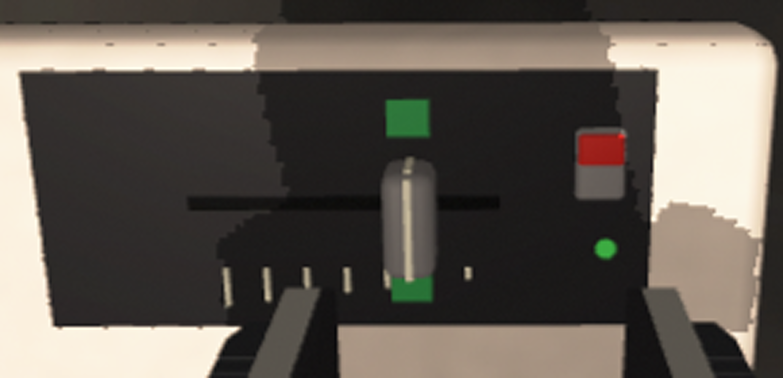

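The slider line now stands midway between the green marks: line at u≈408, marks at 408 and 412 in the crop. Next I'll go above the head with the tool turned 90°.

To row units: 15 cm / 50 = 0.3, 14.7 cm / 50 = 0.294, -80 degrees / 90 = -0.8889.

>>> {"api": "arm_command", "payload": {
  "commands": [
    [[0,0,0.12,0,0,-0.1111,1],[0,0,0.24,0,0,-0.2222,1],[0,0,0.3,0,0,-0.3333,1],[0.08,0.03,0.3,0,0,-0.4444,1],[0.16,0.06,0.3,0,0,-0.5556,1],[0.22,0.08,0.3,0,0,-0.6667,1],[0.294,0.11,0.3,0,0,-0.7778,1],[0.294,0.11,0.3,0,0,-0.8889,1]]
  ]
}}

```text
clock: 5.82
ee_pos: [0.578, 0.1551, 0.3063]
orientation: [-3.137, 0.002, 1.9]
contact_force: [0.6, 0.5, 0.5]
grip_width: 0.0856
gripper_force: 0.0
```

To row units: -10 degrees / 90 = -0.1111.

>>> {"api": "arm_command", "payload": {
  "commands": [
    [[0,0,0,0,0,-0.1111,1],[0,0,0,0,0,-0.1111,1],[0,0,0,0,0,-0.1111,1],[0,0,0,0,0,-0.1111,1]]
  ]
}}

```text
clock: 6.32
ee_pos: [0.5765, 0.1545, 0.3097]
orientation: [-3.141, 0.0, 1.733]
contact_force: [-0.4, 0.4, -0.7]
grip_width: 0.0851
gripper_force: 0.0
```

Run:
```python
from h import *
s=observe();print({k:np.round(s[k],4).tolist() for k in('clock','ee_pos','orientation','joint_positions','grip_width')})
p,d=camera("wrist");cv2.imwrite("pics/w3.png",p[:,:,::-1]);np.save("pics/w3.npy",d)
```

```text
{'clock': 6.325, 'ee_pos': [0.5765, 0.1545, 0.3097], 'orientation': [-3.1413, 0.0001, 1.7327], 'joint_positions': [-0.6992, 0.1922, 0.46, 1.5131, -0.0854, 1.4567, -0.0748], 'grip_width': 0.0851}
```

View pics/w3.png

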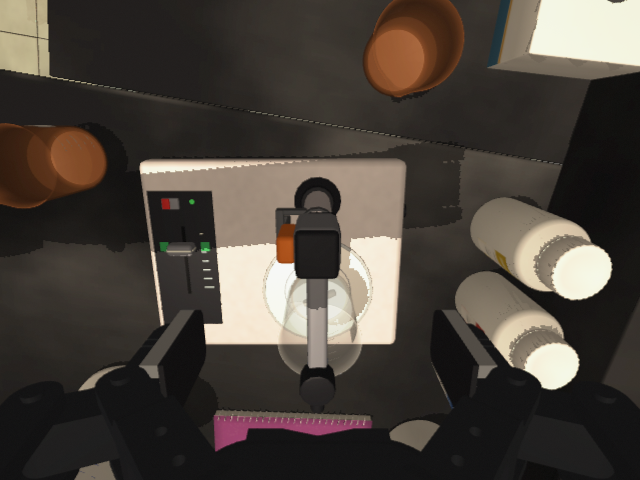

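Run:
```python
from h import *
s=observe();d=np.load("pics/w3.npy");print("depth top",d[250,317],d[270,317])
for q in((296,228),(340,228),(338,277),(296,277),(317,253)): print(np.round(wr(s,*q,.221),4))
```

```text
depth top 0.22344165 0.22687371
[0.5626 0.171  0.221 ]
[0.5873 0.175  0.221 ]
[0.5915 0.1453 0.221 ]
[0.5669 0.1413 0.221 ]
[0.5768 0.1581 0.221 ]
```

To row units: -11 cm / 50 = -0.22, -9 cm / 50 = -0.18.

>>> {"api": "arm_command", "payload": {
  "commands": [
    [[0,0.006,-0.06,0,0,0,1],[0,0.006,-0.12,0,0,0,1],[0,0.006,-0.18,0,0,0,1],[0,0.006,-0.22,0,0,0,1],[0,0.006,-0.22,0,0,0,1],[0,0.006,-0.22,0,0,0,1]]
  ]
}}

```text
clock: 7.12
ee_pos: [0.5771, 0.1577, 0.2012]
orientation: [3.14, -0.0, 1.732]
contact_force: [0.7, 0.7, 0.4]
grip_width: 0.0851
gripper_force: 0.0
```

>>> {"api": "arm_command", "payload": {
  "commands": [
    [[0,0,0,0,0,0,0.55],[0,0,0,0,0,0,0.5],[0,0,0,0,0,0,0.45],[0,0,0,0,0,0,0],[0,0,0,0,0,0,0],[0,0,0,0,0,0,0],[0,0,0,0,0,0,0]]
  ]
}}

```text
clock: 8.0
ee_pos: [0.574, 0.1573, 0.201]
orientation: [-3.135, -0.001, 1.732]
contact_force: [-7.5, -1.6, 11.2]
grip_width: 0.0298
gripper_force: 60.8
```

To row units: -0.3 cm / 50 = -0.006.

>>> {"api": "arm_command", "payload": {
  "commands": [
    [[-0.006,0,0,0,0,0,0],[-0.006,0,0,0,0,0,0],[-0.006,0,0,0,0,0,0]]
  ]
}}

```text
clock: 8.38
ee_pos: [0.5737, 0.1573, 0.201]
orientation: [-3.142, 0.0, 1.731]
contact_force: [0.3, -0.0, 6.0]
grip_width: 0.0297
gripper_force: 65.6
```

To row units: 3 cm / 50 = 0.06, 2.5 cm / 50 = 0.05.

>>> {"api": "arm_command", "payload": {
  "commands": [
    [[0,0,0.01,0,0,0,0],[0,0,0.02,0,0,0,0],[0,0,0.03,0,0,0,0],[0,0,0.04,0,0,0,0],[0,0,0.05,0,0,0,0],[0,0,0.06,0,0,0,0],[0,0,0.06,0,0,0,0]]
  ]
}}

```text
clock: 9.25
ee_pos: [0.5734, 0.1573, 0.2305]
orientation: [-3.141, 0.0, 1.731]
contact_force: [2.0, -0.7, -1.8]
grip_width: 0.0294
gripper_force: 64.3
```

Run:
```python
from h import *
p,d=camera("scene");cv2.imwrite("pics/s1.png",cv2.resize(p[150:330,220:380,::-1],None,fx=3.3,fy=3.3,interpolation=cv2.INTER_CUBIC))
```

```text
(no output)
```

View pics/s1.png

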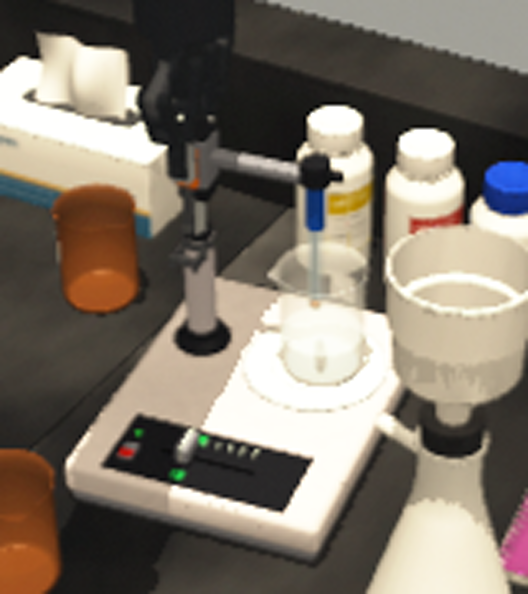

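The mast is unlatched and rising: the inner tube shows at about (200,215), and the electrode is still inside the beaker without touching it. Continuing up.

To row units: 4 cm / 50 = 0.08, 3.5 cm / 50 = 0.07.

>>> {"api": "arm_command", "payload": {
  "commands": [
    [[0,0,0.01,0,0,0,0],[0,0,0.02,0,0,0,0],[0,0,0.03,0,0,0,0],[0,0,0.04,0,0,0,0],[0,0,0.05,0,0,0,0],[0,0,0.06,0,0,0,0],[0,0,0.07,0,0,0,0],[0,0,0.08,0,0,0,0]]
  ]
}}

```text
clock: 10.3
ee_pos: [0.5733, 0.1574, 0.2696]
orientation: [-3.14, 0.001, 1.731]
contact_force: [2.7, -2.6, -7.3]
grip_width: 0.0293
gripper_force: 62.6
```

To row units: 3.8 cm / 50 = 0.076, 3.5 cm / 50 = 0.07.

>>> {"api": "arm_command", "payload": {
  "commands": [
    [[0,0,0.01,0,0,0,0],[0,0,0.02,0,0,0,0],[0,0,0.03,0,0,0,0],[0,0,0.04,0,0,0,0],[0,0,0.05,0,0,0,0],[0,0,0.06,0,0,0,0],[0,0,0.07,0,0,0,0],[0,0,0.076,0,0,0,0]]
  ]
}}

```text
clock: 11.3
ee_pos: [0.5734, 0.1574, 0.3083]
orientation: [-3.141, 0.0, 1.731]
contact_force: [-0.3, -4.0, -7.5]
grip_width: 0.0294
gripper_force: 63.0
```

To row units: 0.7 cm / 50 = 0.014, 0.6 cm / 50 = 0.012.

>>> {"api": "arm_command", "payload": {
  "commands": [
    [[0,0,0.004,0,0,0,0],[0,0,0.008,0,0,0,0],[0,0,0.012,0,0,0,0],[0,0,0.014,0,0,0,0],[0,0,0.014,0,0,0,0],[0,0,0.014,0,0,0,0]]
  ]
}}

```text
clock: 12.05
ee_pos: [0.5734, 0.1575, 0.315]
orientation: [-3.141, 0.0, 1.731]
contact_force: [-1.4, -4.3, -7.2]
grip_width: 0.0295
gripper_force: 63.1
```

To row units: 0.4 cm / 50 = 0.008, 0.2 cm / 50 = 0.004.

>>> {"api": "arm_command", "payload": {
  "commands": [
    [[0,0,0.002,0,0,0,0],[0,0,0.004,0,0,0,0],[0,0,0.008,0,0,0,0],[0,0,0.008,0,0,0,0],[0,0,0.008,0,0,0,0]]
  ]
}}

```text
clock: 12.68
ee_pos: [0.5733, 0.1575, 0.3164]
orientation: [-3.139, 0.001, 1.731]
contact_force: [3.3, -5.1, -19.7]
grip_width: 0.029
gripper_force: 61.9
```

>>> {"api": "arm_command", "payload": {
  "commands": [
    [[0,0,0,0,0,0,0],[0,0,0,0,0,0,0],[0,0,0,0,0,0,0],[0,0,0,0,0,0,0],[0,0,0,0,0,0,0],[0,0,0,0,0,0,0]]
  ]
}}

```text
clock: 13.42
ee_pos: [0.5733, 0.1575, 0.3164]
orientation: [-3.139, 0.001, 1.731]
contact_force: [2.8, -3.7, -20.8]
grip_width: 0.0295
gripper_force: 61.9
```

Run:
```python
from h import *
p,d=camera("scene");cv2.imwrite("pics/s2.png",cv2.resize(p[130:330,220:380,::-1],None,fx=3,fy=3,interpolation=cv2.INTER_CUBIC))
```

```text
(no output)
```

View pics/s2.png

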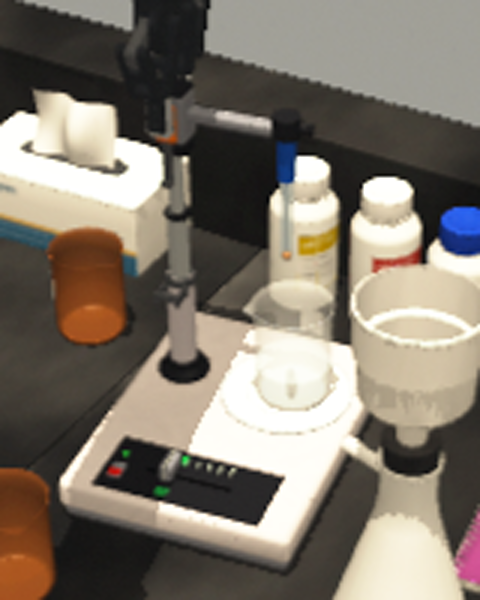

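Both stages are out, with the collar at (178,212). The electrode tip at (287,257) is above the beaker rim, the beaker stands on the plate, and the slider is in the green band at (170,465).

```bash
python3 -c "from cell import *;print(finish_job())"
```

```text
the job is handed in; nothing more can be done
None
```

I handed the job in with the slider in the green slow band, the mast held at its second stop with the head still gripped, the electrode clear of the beaker, and the beaker on its plate; the bottles were left alone, and no verdict was returned.

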